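Set the drying lamp over the gilded bangle

ROBOT

A 7-joint arm with a two-finger parallel gripper is mounted at the origin on the work surface. World frame = base frame: x ahead of the robot, y to its left, z up, the work surface at z = 0. Lengths are in m, angles in rad, forces in N, time in s.
With the tool pointing down it reaches from about 0.425 to 0.95 m from the base axis. Payload 4.7 kg.
Tool frame: the origin (TCP) lies at the very end of the fingers, on their centre line; the grasp point (between the pads) lies 19 mm behind it (r.grasp_offset is the distance from the TCP to the grasp point, in m); x points along the fingers, y is the direction in which the jaws open and shut, and the axes are right-handed (so a half turn about x gives the same grasp; the last joint's range is limited). The gripper opens to 87 mm and grips with 3 to 60 N. Pads are 19 mm wide; open, the fingers measure 117 mm over their backs; the gripper's body (75 mm by 190 mm) begins 51 mm behind the grasp point.
Start: joints at [-1.183, 0.469, -0.049, 1.532, 0.024, 1.141, -0.082], TCP at [0.273, 0.617, 0.19] pointing down, gripper open.
Joint ranges: [-2.59, 2.59], [-0.33, 1.99], [-1.39, 1.29], [0.1, 2.45], [-1.04, 4.18], [0.21, 1.99], [-2.66, 2.66]. Speed limits (rad/s): [2.57, 2.57, 3.14, 3.14, 3.14, 3.14, 3.14].

INTERFACE

Orientations are given as a unit quaternion [w, x, y, z].
In Python, from workcell import r gives the robot as it stands. The module is installed in compiled form; this text tells all that it offers.
- The arm moves only by the tool servo_tool, never from a script. Its argument "moves" is text: rows parted by semicolons, each of 7 numbers parted by spaces: the shift along the tool's x, y, z in mm, then the turn, a rotation vector about the tool's x, y, z in degrees, then the opening, from 0 (shut) to 1 (fully open). In form: x y z rx ry rz gripper; .... A call has 1 to 10 rows; each row shifts and turns the commanded pose from where the row before left it, along the tool's axes as they then stand; what a row does not reach is not made up. A row lasts 1/10 s, in which the tool goes at most 50 mm and 8.59 degrees, less where a joint would pass 70% of its speed; a pose out of reach is approached as far as the arm can. A call with a gripper value outside its range is refused whole. The fingers move at their own pace and stop on an object; "newtons" is the grip in N (left out, the last holds). Time passes only in rows, so rows that do not move let the fingers close. It gives the time, the measured TCP pose, the force and the opening at its end, in the units of the state.
- r.get_state(): the state, without advancing time (a new reading comes with each control period).
- r.capture(name): name is "scene" or "side" or "wrist"; returns the picture (384x512x3 uint8, red, green, blue); there is no depth.
- r.calibration(name): a dict with "mtx" (3x3 intrinsics, pixels), "dist" ([k1, k2, p1, p2, k3] as OpenCV has them; the pictures are not rectified), "eye" and "orientation" of the camera in the world. Camera axes: x right, y down, z forward; pixel columns grow to the right and rows downward; lengths in m; the calibration is good to about 2 mm. A picture is of the moment at which its call begins: read the wrist's pose just before it. calibration takes no time and is no camera call; for the wrist camera it gives the pose at the moment of the call.
- r.sign_off(): hands the job in, once; it reports no verdict.
Trained networks look in the newest picture that a camera, given by its name, has taken for a name from the list of things; names that differ only in an ending like _2 or _b are one class to them, and where a whole thing is asked for, a point or a joint stands for the part that bears it (a point fixed in the world has none). Each returns a list of dicts, best first, with "conf" (0 to 1); they miss things now and then, are a little off and sometimes report something else, mostly with a low value. They report only what shows in the picture. A call takes as long as a camera call. They do not tell look-alikes from the thing itself.
- r.recognise(camera, label): "xyz" ([x, y, z] in m, in the coordinates of the camera as it stood for that picture, good to about 4 mm: the middle of the surface that is visible of it).
- r.cut_out(camera, label): "mask" (384x512 bool, what is visible of it).
The state is a dict: "time_s": time; "q": joint angles; "joint_vel": joint speeds; "joint_efforts": joint torques, N m; "ee_pos": TCP position; "eef_rot": TCP orientation; "contact_force": force on the tool from outside, world axes, zero at the start; "moment": the same for the moment, N m; "finger_gap": opening from 0.0 (shut) to 1.0 (fully open).
Only numpy, scipy, OpenCV 4.12 (cv2) and the standard library are available. Lean on these libraries where they do the work, as an engineer would, in place of code of your own. Each camera call takes 0.05 s, during which the arm holds its last target.

TASK

Set up the drying lamp for the bangle (the open ring on the plywood board): turn the dimmer knob fully anticlockwise to its minimum stop, and press the spring button in the lamp's tube and slide the boom until the lamp is over the bangle and the button has popped up through the hole there. Do not disturb the pieces on the board or the bottle, and let go of everything when you are done.

Things in the scene. Friction and masses are not known exactly. Their poses are not given: they have to be found in the camera images.
- stand: Fixed lamp stand; position and yaw vary. Origin on the table below the tube's first hole; z up, y along the tube to the lamp, x across. Level aluminium tube, 32 mm wide, y = -100 to 235 mm, underside 85, top 120 mm above the table, on a grey column (56 x 70 mm, 110 mm high, at y = -135 mm) and a slim post (y = 215 mm). A steel inner tube, the boom, slides in it and carries the lamp.
- hole (a point): First hole, at the level of the tube's top, axes as the stand's. The tube's top has a 10 mm wide slot along y with four 24 mm holes in it, 0, 62, 124 and 186 mm from this point along y; the wall is 4 mm thick.
- board (a point): Centre of the top of the fixed plywood board (110 mm in x, 230 mm in y, 10 mm thick) that bears the three lacquer pieces in a row under the lamp's path, 375 mm along y from the stand's origin.
- boom (a joint): Slide of the boom with its lamp and button, in m: 0 = button at the first hole (as at the start, nothing under the lamp), growing to the stand's +y. The button pops up only at 0, 0.062, 0.124 and 0.186 (3 mm of play either way); end stops at -0.010 and 0.198. Sliding friction about 2 N. It cannot leave a hole while the button is up.
- button (a joint): Spring button on the boom, in m: 0 = fully up through a hole, 0.010 = fully pressed. Pressed 0.007 or more (2 N to start, 5 N there, 6 N fully down) its 18 mm wide steel shoulder clears the tube's wall and the boom can slide. Let go between holes, it stays trapped below the wall at about 0.007; slid on to a hole, it springs up to 0.
- cap (a point): Centre of the button's black thumb cap, a box 42 mm in stand x, 20 mm in y, 18 mm high; axes as the stand's. Button up: its underside is 12, its top 30 mm above the tube's top, this point 141 mm above the table. It overhangs the tube by 5 mm on each side, so fingers can pinch it across the tube, push it down and slide it; it moves with the boom.
- dimmer (a joint): Dimmer knob angle in rad: 0 = minimum, the fully anticlockwise stop; grows clockwise seen from above, up to 4.7. Starts between 0.8 and 1.3. Friction about 0.03 N m; stays where it is left.
- dimmer_grip (a point): On the vertical axis of the dimmer knob on top of the grey column (stand y = -135 mm), at gripping height, 147 mm above the table. The knob has an upright black bar grip, 42 mm long, 14 mm thick, its top 7 mm above this point, over a 44 mm disc with its top 23 mm below. The x axis lies along the bar and turns with it; at joint 0 it is the stand's x.
- lamp (a point): Centre of the mouth of the white conical lamp shade (52 mm diameter) that hangs from the boom's end, 62 mm above the table, 262 mm from the button along the stand's +y; moves with the boom.
- bangle: Loose gilt bangle lying flat on the board: an open ring, 66 mm across, 22 mm high. Origin at the centre of its underside. It stands below one of the lamp's places for boom 0.062, 0.124 or 0.186 (to within about 4 mm); which of them varies, exchanging with the pot and the bowl.
- pot: Loose black lacquer round box with a lid, 48 mm across, 39 mm high, on the board. Origin at the centre of its underside.
- bowl: Loose small black lacquer bowl, 54 mm across, 26 mm high, on the board. Origin at the centre of its underside.
- bottle: Loose amber bottle, 52 mm across, 110 mm high, on the table on the far side of the tube. Origin at the centre of its underside.
There are look-alikes about, which are no part of the job. What is shaped like the bangle but blue or purple is not meant.

How it is judged:
At the end, for the whole second after the job is handed in: The button is fully up through a hole (within 2 mm), the centre of the lamp is within 20 mm of the bangle's centre seen from above, the dimmer is within 0.12 rad of its anticlockwise (minimum) stop, and the boom is still (value of joint button below 0.002 m and horizontal distance between lamp and bangle below 0.02 m and value of joint dimmer below 0.12 rad and velocity of joint boom between -0.01 and 0.01 m/s); the robot touches nothing.
It fails at once if a piece on the board or the bottle is moved by more than 15 mm (distance of any of bangle, pot, bowl, bottle from where it was at the start of the episode above 0.015 m).
It also fails if it takes over 48 s, if anything falls off the work surface, if the arm or the gripper's body presses on something with over 40 N, if the wrist force passes 120 N, or if a joint passes its speed limit or range.

## Working session

There is one attempt and no reset: what is moved stays moved. The work goes in short steps, Python scripts to look and compute and a tool call to move; the robot and the scene stay as the last step left them, time stands still between calls to the robot, and variables do not carry over. Pictures are saved under pics/ and viewed, and the job is handed in when it is done.

Besides the shell and the picture viewer there is one more tool, called by a JSON object that holds its "method" and its "body", one argument or row to a line. servo_tool: Moves the arm, as the interface text tells. Its arguments: {"type":"object","properties":{"moves":{"type":"string"},"newtons":{"type":"number"}},"required":["moves"]}

```bash
mkdir -p pics; python3 - <<'E'
from workcell import r
import cv2
for n in ["scene","side","wrist"]:
    c=r.calibration(n); im=r.capture(n); cv2.imwrite(f"pics/{n}0.png",im[:,:,::-1])
    print(n,c)
s=r.get_state(); print(s)
E
```

```text
scene {'mtx': array([[418.14153872,   0.        , 254.46999859],
       [  0.        , 418.14153872, 192.9271934 ],
       [  0.        ,   0.        ,   1.        ]]), 'dist': array([-0.05040279,  0.        ,  0.        ,  0.        ,  0.        ]), 'eye': array([ 0.98241757, -0.58968664,  1.05562783]), 'orientation': array([-0.3016894 ,  0.91966741,  0.23937102, -0.07679111])}
side {'mtx': array([[405.23508226,   0.        , 257.82013643],
       [  0.        , 405.23508226, 191.66314509],
       [  0.        ,   0.        ,   1.        ]]), 'dist': array([-0.1100935,  0.       ,  0.       ,  0.       ,  0.       ]), 'eye': array([0.47589368, 0.67802429, 0.88654352]), 'orientation': array([ 0.04187463, -0.09747006,  0.93391304, -0.3413979 ])}
wrist {'mtx': array([[272.90736596,   0.        , 248.68108718],
       [  0.        , 272.90736596, 191.1843177 ],
       [  0.        ,   0.        ,   1.        ]]), 'dist': array([-0.06274483,  0.        ,  0.        ,  0.        ,  0.        ]), 'eye': array([0.20613135, 0.64571217, 0.384801  ]), 'orientation': array([0.11342971, 0.83045653, 0.54049357, 0.07309136])}
{'time_s': 0.15, 'q': array([-1.18289048,  0.46922361, -0.04860974,  1.53338141,  0.02408863,
        1.14097559, -0.08229846]), 'joint_vel': array([ 0.00022867, -0.00313302, -0.00097952, -0.00562984, -0.00028091,
       -0.000478  , -0.0018916 ]), 'joint_efforts': array([ 1.30023334e-03, -5.08424163e+01, -8.03942909e-02, -2.36421400e+01,
       -6.13428466e-02,  3.56293400e-02,  9.29445559e-05]), 'ee_pos': array([0.2730466 , 0.61678633, 0.18967867]), 'eef_rot': array([ 0.691715  ,  0.14579955,  0.69190339, -0.14677377]), 'contact_force': array([-0.00726956,  0.33885833, -0.22654012]), 'moment': array([ 0.01405539, -0.02520457, -0.01911387]), 'finger_gap': 1.000097941173895}
```

View pics/scene0.png

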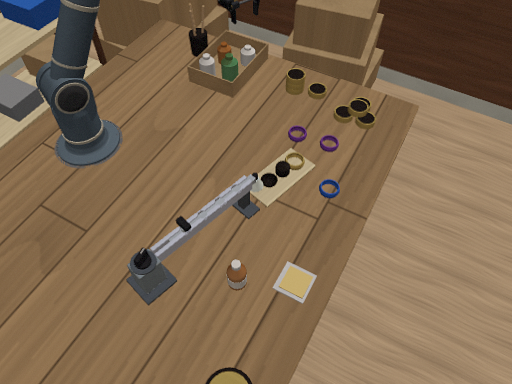

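View pics/side0.png

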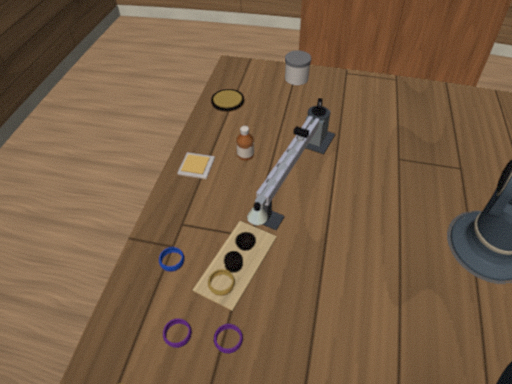

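View pics/wrist0.png

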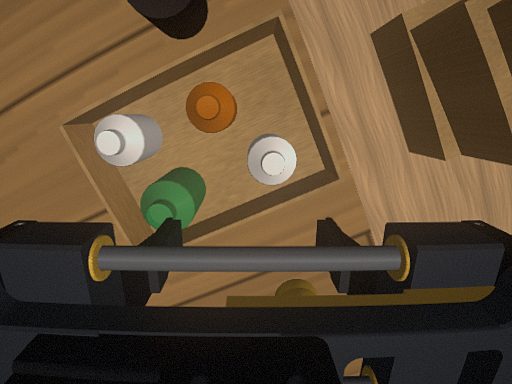

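```bash
cat > h.py <<'E'
from workcell import r
import numpy as np, cv2
from scipy.spatial.transform import Rotation as R
def rot(q): return R.from_quat([q[1],q[2],q[3],q[0]]).as_matrix()
def proj(n,P,c=None):
    c=c or r.calibration(n); M=rot(c['orientation']).T
    p,_=cv2.projectPoints(np.asarray(P,float).reshape(-1,3),cv2.Rodrigues(M)[0],-M@c['eye'],c['mtx'],c['dist']); return p.reshape(-1,2)
def ray(n,uv,z,c=None):
    c=c or r.calibration(n)
    d=cv2.undistortPoints(np.array([[uv]],float),c['mtx'],c['dist'])[0,0]
    v=rot(c['orientation'])@np.r_[d,1]; e=np.array(c['eye']); return e+v*(z-e[2])/v[2]
E
python3 - <<'E'
from h import *
for n in ["scene","side"]:
    c=r.calibration(n)
    for l in ["cap","dimmer_grip","lamp","bangle","pot","bowl","bottle","board"]:
        for d in r.recognise(n,l)[:4]:
            print(n,l,round(d['conf'],2),np.round(rot(c['orientation'])@d['xyz']+c['eye'],3))
im=cv2.imread('pics/scene0.png')[120:310,110:330]; cv2.imwrite('pics/sc_c.png',cv2.resize(im,None,fx=3.5,fy=3.1,interpolation=2))
im=cv2.imread('pics/side0.png')[90:310,180:350]; cv2.imwrite('pics/si_c.png',cv2.resize(im,None,fx=2.7,fy=2.7,interpolation=2))
E
```

```text
scene cap 0.45 [ 0.549 -0.178  0.149]
scene dimmer_grip 0.51 [ 0.515 -0.31   0.134]
scene bangle 0.68 [0.669 0.259 0.024]
scene bangle 0.68 [0.736 0.387 0.012]
scene bangle 0.67 [0.807 0.206 0.016]
scene bangle 0.67 [0.617 0.377 0.013]
scene pot 0.55 [0.653 0.193 0.051]
scene pot 0.23 [ 0.564 -0.128  0.089]
scene bowl 0.5 [0.625 0.142 0.028]
scene bottle 0.57 [ 0.72  -0.209  0.072]
scene board 0.94 [ 0.564 -0.129  0.088]
side cap 0.47 [ 0.545 -0.167  0.143]
side dimmer_grip 0.43 [ 0.511 -0.295  0.12 ]
side lamp 0.91 [0.598 0.035 0.113]
side bangle 0.83 [0.614 0.381 0.021]
side bangle 0.74 [0.731 0.396 0.013]
side bangle 0.69 [0.812 0.214 0.016]
side bangle 0.53 [0.665 0.257 0.025]
side pot 0.89 [0.652 0.207 0.045]
side pot 0.22 [0.668 0.259 0.024]
side bowl 0.74 [0.64  0.129 0.029]
side bottle 0.55 [ 0.71  -0.173  0.063]
side bottle 0.18 [0.668 0.259 0.023]
side board 0.96 [0.602 0.083 0.01 ]
```

View pics/sc_c.png

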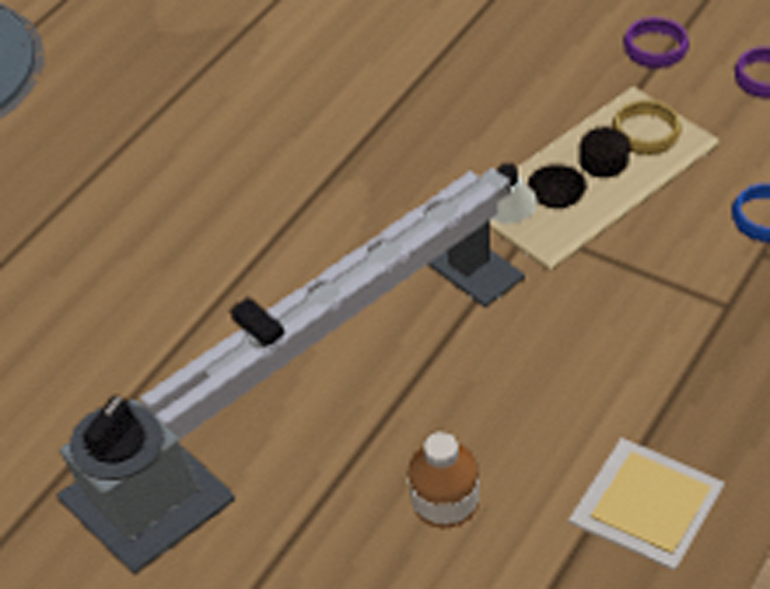

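View pics/si_c.png

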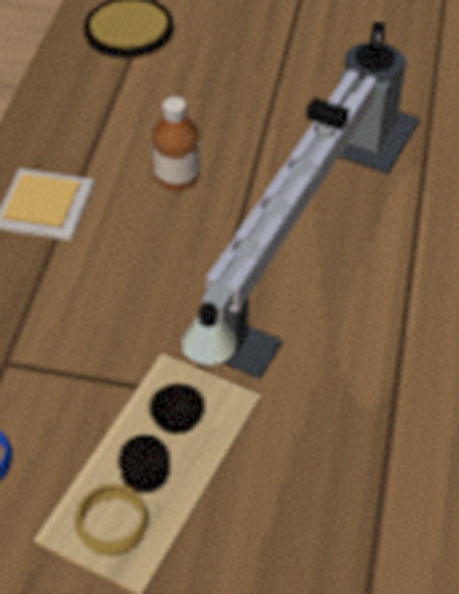

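```bash
cat > fit.py <<'E'
from h import *
from scipy.optimize import least_squares
S=[((632,88),(-55,490,10)),((718,140),(55,490,10)),((550,268),(55,260,10)),((257,320),(0,0,143)),((510,182),(16,235,120)),((470,172),(-16,235,120)),((135,400),(-16,-100,120))]
D=[((38,542),(55,490,10)),((140,592),(-55,490,10)),((260,396),(-55,260,10)),((165,355),(55,260,10)),((328,112),(0,0,143))]
C={n:r.calibration(n) for n in("scene","side")}
def W(p,P):
    P=np.asarray(P,float).reshape(-1,3)/1000; c,s=np.cos(p[2]),np.sin(p[2])
    return np.c_[p[0]+c*P[:,0]-s*P[:,1],p[1]+s*P[:,0]+c*P[:,1],P[:,2]]
us=np.array([[110+a/3.5,120+b/3.1] for (a,b),_ in S]); ud=np.array([[180+a/2.7,90+b/2.7] for (a,b),_ in D])
def f(p): return np.r_[(proj("scene",W(p,[q for _,q in S]),C["scene"])-us).ravel(),(proj("side",W(p,[q for _,q in D]),C["side"])-ud).ravel()]
o=least_squares(f,[.55,-.17,-.27],loss='soft_l1')
if __name__=="__main__":
    print(o.x,np.round(f(o.x).reshape(-1,2),1).tolist())
    p=o.x
    for l,P in [("cap",(0,0,141)),("dim",(0,-135,147)),("lamp62",(0,324,10)),("124",(0,386,10)),("186",(0,448,10))]: print(l,W(p,P))
    print(ray("scene",(110+647/3.5,120+125/3.1),.03),ray("side",(180+112/2.7,90+519/2.7),.03))
    for n in C:
        im=cv2.resize(cv2.imread(f'pics/{n}0.png'),None,fx=3,fy=3)
        for P in [(x,y,z) for x in(-16,16) for y in(-100,235) for z in (85,120)]+[(x,y,10) for x in(-55,55) for y in(260,490)]+[(x,y,z) for x in(-21,21) for y in(-10,10) for z in(132,150)]+[(x,y,110) for x in(-28,28) for y in(-170,-100)]+[(0,-135,154),(0,-135,124),(0,448,32)]:
            u=proj(n,W(p,P),C[n])[0]*3; cv2.circle(im,tuple(int(round(v)) for v in u),2,(0,0,255),-1)
        im=im[360:900,330:1000] if n=="scene" else im[270:930,560:1060]
        cv2.imwrite(f'pics/{n}_fit.png',im if n=="scene" else im[:600])
E
python3 fit.py
```

```text
[ 0.54563254 -0.17511008 -0.27090435] [[-0.0, -1.8], [0.5, -1.0], [0.1, -1.2], [0.1, -0.7], [-3.5, 1.7], [0.1, -1.3], [1.8, -1.8], [-1.2, -1.9], [1.1, -0.2], [0.6, -1.5], [-1.1, -1.9], [-0.1, -0.9]]
cap [[ 0.54563254 -0.17511008  0.141     ]]
dim [[ 0.50950615 -0.30518653  0.147     ]]
lamp62 [[0.63233588 0.13707341 0.01      ]]
124 [[0.64892726 0.19681222 0.01      ]]
186 [[0.66551864 0.25655104 0.01      ]]
[0.66924156 0.24744204 0.03      ] [0.66320171 0.26063038 0.03      ]
```

```bash
python3 - <<'E'
import cv2,numpy as np
a=cv2.imread('pics/scene_fit.png');b=cv2.imread('pics/side_fit.png');print(a.shape,b.shape)
E
```

```text
(540, 670, 3) (600, 500, 3)
```

View pics/scene_fit.png

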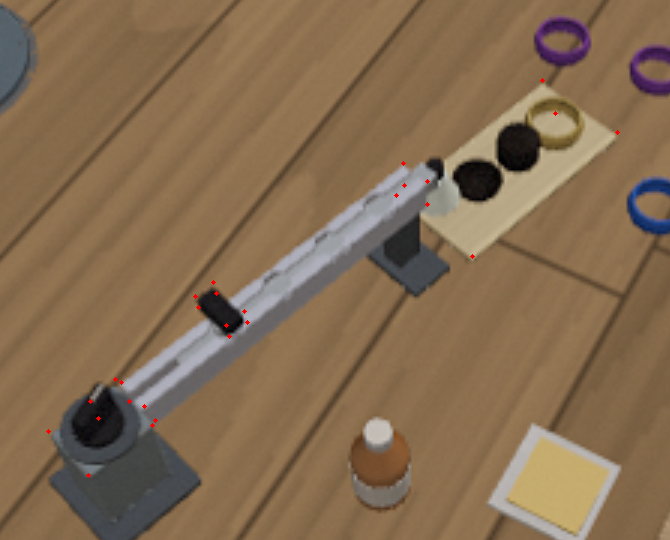

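View pics/side_fit.png

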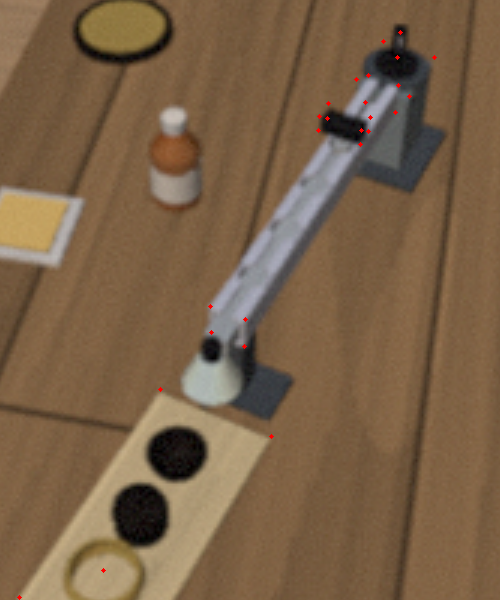

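```bash
cat >> h.py <<'E'
def tgt(pos,yaw=None):
    s=r.get_state(); M=rot(s['eef_rot']); d=M.T@(np.asarray(pos)-s['ee_pos'])*1000
    # needed turn to be exactly down with jaw yaw
    out={'shift_mm':np.round(d,1)}
    if yaw is not None:
        for k in (0,np.pi):
            x=np.array([0,0,-1.]); y=np.array([np.cos(yaw+k),np.sin(yaw+k),0]); T=np.c_[x,y,np.cross(x,y)]
            out['rot%d'%(k>0)]=np.round(np.degrees(R.from_matrix(M.T@T).as_rotvec()),1)
    print(out, 'jawyaw',round(np.degrees(np.arctan2(M[1,1],M[0,1])),1),'pos',np.round(s['ee_pos'],4),'q7',round(s['q'][6],2),'t',s['time_s'],'F',np.round(s['contact_force'],1))
E
python3 - <<'E'
from h import *
print(np.round(rot(r.get_state()['eef_rot']),3))
tgt([.5,.2,.27],.25)
E
```

```text
[[-0.     0.405  0.914]
 [ 0.     0.914 -0.405]
 [-1.     0.    -0.   ]]
{'shift_mm': array([ -79.6, -289.7,  376.3]), 'rot0': array([51.8, -0. , -0. ]), 'rot1': array([-128.2,    0. ,   -0. ])} jawyaw 66.1 pos [0.2732 0.6173 0.1905] q7 -0.08 t 0.95 F [ 0.4 -0.3 -0.6]
```

{"method": "servo_tool", "body": {
  "moves": "-8 -29 38 0 0 0 1;-8 -29 38 0 0 0 1;-8 -29 38 0 0 0 1;-8 -29 38 0 0 0 1;-8 -29 38 0 0 0 1;-8 -29 38 0 0 0 1;-8 -29 38 0 0 0 1;-8 -29 38 0 0 0 1;-8 -29 38 0 0 0 1;-8 -29 38 0 0 0 1"
}}

```text
time_s: 1.95
ee_pos: [0.504, 0.1964, 0.2712]
eef_rot: [0.692, 0.147, 0.692, -0.146]
contact_force: [0.4, 0.7, 0.4]
finger_gap: 1.001
```

```bash
python3 - <<'E'
from h import *
tgt([.51,-.25,.29],.25)
E
```

```text
{'shift_mm': array([ -19.1, -405.8,  186.2]), 'rot0': array([51.8, -0. , -0.1]), 'rot1': array([-1.282e+02,  1.000e-01, -0.000e+00])} jawyaw 66.1 pos [0.504  0.1964 0.2712] q7 0.74 t 1.95 F [0.4 0.7 0.4]
```

{"method": "servo_tool", "body": {
  "moves": "-2 -41 19 0 0 0 1;-2 -41 19 0 0 0 1;-2 -41 19 0 0 0 1;-2 -41 19 0 0 0 1;-2 -41 19 0 0 0 1;-2 -41 19 0 0 0 1;-2 -41 19 0 0 0 1;-2 -41 19 0 0 0 1;-2 -41 19 0 0 0 1;-2 -41 19 0 0 0 1"
}}

```text
time_s: 2.95
ee_pos: [0.5109, -0.2552, 0.2909]
eef_rot: [0.692, 0.146, 0.692, -0.146]
contact_force: [1.4, -0.8, -0.2]
finger_gap: 0.999
```

{"method": "servo_tool", "body": {
  "moves": "0 0 0 8 0 0 1;0 0 0 8 0 0 1;0 0 0 8 0 0 1;0 0 0 8 0 0 1;0 0 0 8 0 0 1;0 0 0 8 0 0 1;0 0 0 0 0 0 1"
}}

```text
time_s: 3.65
ee_pos: [0.5111, -0.2534, 0.2904]
eef_rot: [0.573, 0.415, 0.573, -0.415]
contact_force: [-0.3, 0.1, 0.5]
finger_gap: 1.001
```

```bash
python3 - <<'E'
from h import *
tgt([.51,-.305,.15],.25)
c=r.calibration("wrist"); im=r.capture("wrist"); print(c['eye'],np.round(rot(c['orientation']),2))
from fit import W,o
im=cv2.resize(im[:,:,::-1],(768,576))
for P in [(0,0,150),(0,-135,154),(0,-135,124),(16,235,120),(-16,235,120),(16,-100,120),(-16,-100,120)]:
    u=proj("wrist",W(o.x,P),c)[0]*1.5; print(P,u/1.5); cv2.circle(im,tuple(int(v) for v in np.clip(u,-9999,9999)),3,(0,0,255),-1)
cv2.imwrite("pics/w1.png",im)
E
```

```text
{'shift_mm': array([140.4, -17.1,  48.6]), 'rot0': array([ 3.8, -0. , -0. ]), 'rot1': array([-176.2,    0. ,   -0. ])} jawyaw 18.1 pos [ 0.5111 -0.2534  0.2904] q7 0.86 t 3.65 F [-0.3  0.1  0.5]
[ 0.48824683 -0.18477322  0.48574777] [[ 0.95  0.3   0.08]
 [ 0.31 -0.92 -0.25]
 [ 0.    0.27 -0.96]]
(0, 0, 150) [296.58529792 123.46857082]
(0, -135, 154) [235.29702571 212.90069632]
(0, -135, 124) [236.30931132 205.51785428]
(16, 235, 120) [414.94733644 -31.49728274]
(-16, 235, 120) [394.87013921 -48.82503719]
(16, -100, 120) [259.78648653 190.76245708]
(-16, -100, 120) [240.52583817 178.31152322]
```

View pics/w1.png

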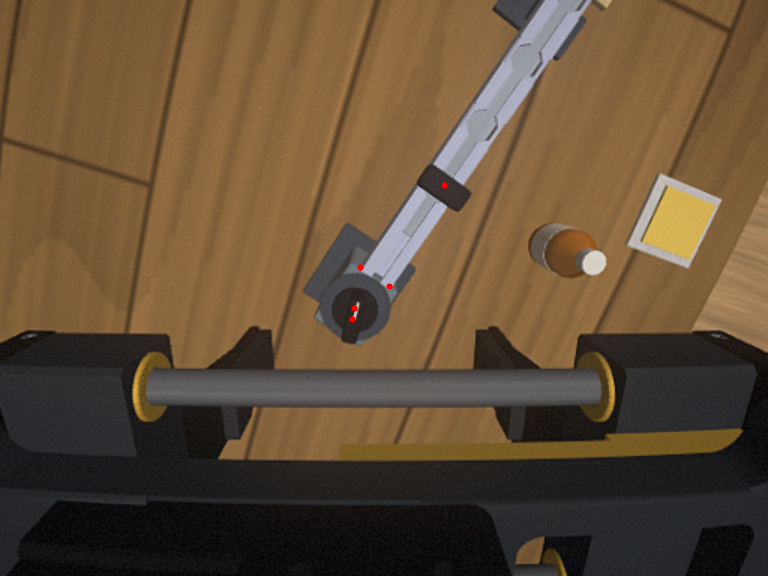

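```bash
python3 - <<'E'
from h import *
im=r.capture("wrist")[170:240,190:280,::-1]
cv2.imwrite("pics/w1c.png",cv2.resize(im,None,fx=8,fy=8,interpolation=2))
E
```

```text
(no output)
```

View pics/w1c.png

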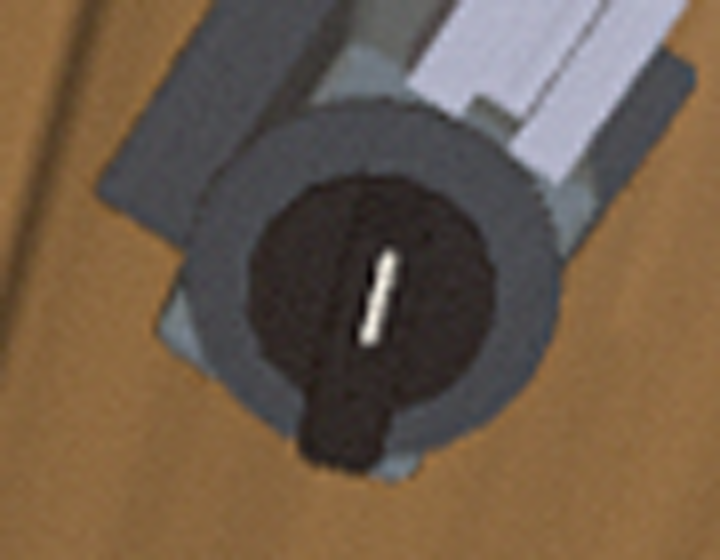

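```bash
python3 - <<'E'
from h import *
f=lambda a,z: ray("wrist",(190+(a[0]+.5)/8,170+(a[1]+.5)/8),z)
a,b,c=f((368,343),.154),f((390,252),.154),f((342,460),.154); d=f((372,292),.124)
print(a,b,c,d,[np.degrees(np.arctan2(*(q-p)[1::-1])) for p,q in((a,b),(c,b),(c,a))])
tgt([.510,-.306,.15],np.radians(5))
E
```

```text
[ 0.51060585 -0.30490001  0.154     ] [ 0.50928845 -0.28911428  0.154     ] [ 0.51270181 -0.3256713   0.154     ] [ 0.510454   -0.30651511  0.124     ] [np.float64(94.77055750235088), np.float64(95.33429467563204), np.float64(95.76203660181348)]
{'shift_mm': array([140.4, -17.6,  49.6]), 'rot0': array([13.3, -0. , -0. ]), 'rot1': array([-166.7,    0. ,   -0. ])} jawyaw 18.3 pos [ 0.5111 -0.2534  0.2905] q7 0.86 t 3.75 F [-0.4  0.3 -0.2]
```

{"method": "servo_tool", "body": {
  "moves": "0 0 0 6.5 0 0 1;0 0 0 6.5 0 0 1;0 -2 26 0 0 0 1;0 -3 26 0 0 0 1;40 0 0 0 0 0 1;40 0 0 0 0 0 1;20 0 0 0 0 0 1;0 0 0 0 0 0 1"
}}

```text
time_s: 4.55
ee_pos: [0.5088, -0.3044, 0.1873]
eef_rot: [0.52, 0.476, 0.525, -0.477]
contact_force: [-0.8, 0.7, 1.5]
finger_gap: 1.0
```

```bash
python3 - <<'E'
from h import *
tgt([.5105,-.3055,.13],np.radians(5))
cv2.imwrite("pics/w2.png",r.capture("wrist")[:,:,::-1])
E
```

```text
{'shift_mm': array([57.2,  1.9,  1.5]), 'rot0': array([ 0.2, -0.2,  0.3]), 'rot1': array([-179.8,   -0.5,   -0.3])} jawyaw 5.2 pos [ 0.5088 -0.3044  0.1873] q7 0.81 t 4.55 F [-0.8  0.7  1.5]
```

View pics/w2.png

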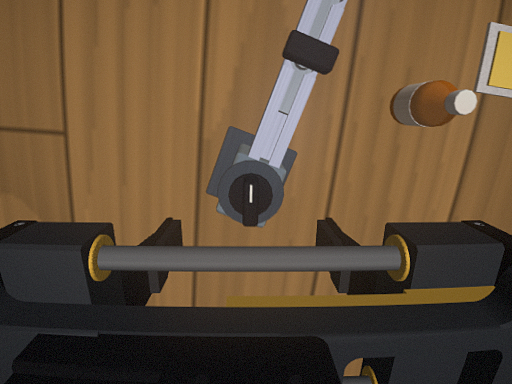

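{"method": "servo_tool", "body": {
  "moves": "20 1 1 0 0 0 1;20 1 1 0 0 0 1;17 0 0 0 0 0 1;0 0 0 0 0 0 0.5;0 0 0 0 0 0 0;0 0 0 0 0 0 0;0 0 0 0 0 0 0",
  "newtons": 20
}}

```text
time_s: 5.3
ee_pos: [0.5137, -0.3081, 0.1349]
eef_rot: [0.523, 0.477, 0.521, -0.477]
contact_force: [-0.1, 0.6, 0.1]
finger_gap: 0.725
```

```bash
python3 - <<'E'
from h import *
tgt([.5105,-.3055,.13],np.radians(5))
cv2.imwrite("pics/w3.png",r.capture("wrist")[:,:,::-1])
E
```

```text
{'shift_mm': array([ 4.9, -3. , -2.9]), 'rot0': array([ 0.1,  0.1, -0.1]), 'rot1': array([-1.799e+02,  2.000e-01,  1.000e-01])} jawyaw 5.1 pos [ 0.5137 -0.3081  0.1349] q7 0.85 t 5.3 F [-0.1  0.6  0.1]
```

View pics/w3.png

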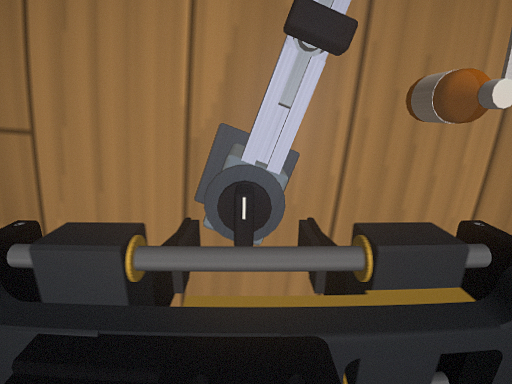

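{"method": "servo_tool", "body": {
  "moves": "5 -3 -3 0 0 0 0.6;0 0 0 0 0 0 0.3;0 0 0 0 0 0 0;0 0 0 0 0 0 0;0 0 0 0 0 0 0;0 0 0 0 0 0 0",
  "newtons": 20
}}

```text
time_s: 5.95
ee_pos: [0.5097, -0.305, 0.1284]
eef_rot: [0.522, 0.477, 0.522, -0.477]
contact_force: [1.0, 0.3, -0.6]
finger_gap: 0.23
```

```bash
python3 - <<'E'
from h import *
tgt([.5105,-.3055,.13],np.radians(5)); print(r.get_state()['finger_gap'],r.get_state()['moment'])
E
```

```text
{'shift_mm': array([-1.6,  0.8,  0.6]), 'rot0': array([ 0.1,  0. , -0. ]), 'rot1': array([-179.9,    0. ,    0. ])} jawyaw 5.1 pos [ 0.5097 -0.305   0.1284] q7 0.85 t 5.95 F [ 1.   0.3 -0.6]
0.2299232433883689 [-0.12131982  0.07104957  0.0069136 ]
```

Nearly closed (14/87 = 0.16). Close, then turn anticlockwise.

{"method": "servo_tool", "body": {
  "moves": "0 0 0 0 0 0 0;0 0 0 0 0 0 0;0 0 0 0 0 0 0;0 0 0 -7 0 0 0;0 0 0 -7 0 0 0;0 0 0 -7 0 0 0"
}}

```text
time_s: 6.55
ee_pos: [0.5097, -0.3048, 0.1283]
eef_rot: [0.601, 0.373, 0.601, -0.373]
contact_force: [-0.4, 0.1, -0.6]
finger_gap: 0.009
```

```bash
python3 - <<'E'
from h import *
tgt([.5105,-.3055,.13],np.radians(74.5)); print(r.get_state()['finger_gap'],r.get_state()['moment'])
E
```

```text
{'shift_mm': array([-1.7,  0.5,  1. ]), 'rot0': array([-48.1,  -0. ,   0. ]), 'rot1': array([131.9,   0. ,   0. ])} jawyaw 26.4 pos [ 0.5097 -0.3048  0.1283] q7 1.17 t 6.55 F [-0.4  0.1 -0.6]
0.009395175123188848 [-0.03155573  0.00768858 -0.01803651]
```

```bash
python3 - <<'E'
from h import *
from fit import W,o
c=r.calibration("wrist");im=r.capture("wrist")[:,:,::-1].copy()
s=r.get_state(); print(proj("wrist",[s['ee_pos'],s['ee_pos']+[0,0,.019],*W(o.x,(0,-135,154))],c))
cv2.imwrite("pics/w4.png",im)
im=r.capture("scene")[:,:,::-1]; cv2.imwrite("pics/s4.png",cv2.resize(im[200:330,90:240],None,fx=4,fy=4,interpolation=2))
E
```

```text
[[249.15712801 214.46400819]
 [249.20305612 224.02026858]
 [248.96697476 227.96199211]]
```

View pics/w4.png

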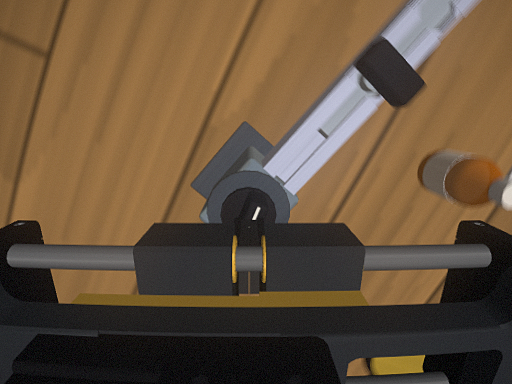

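View pics/s4.png

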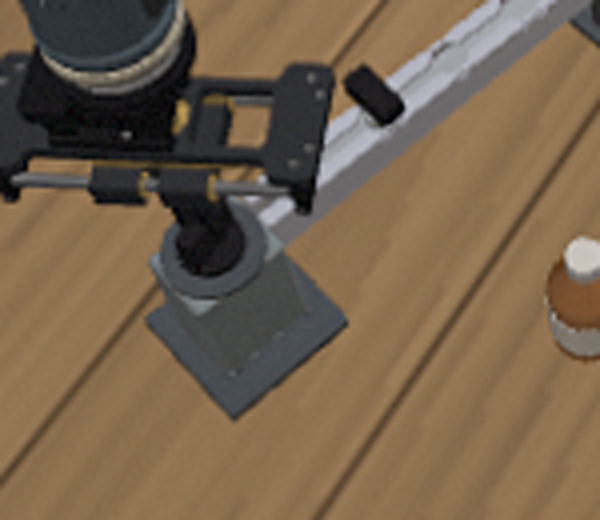

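```bash
python3 - <<'E'
import cv2
im=cv2.imread("pics/w4.png")[155:305,160:350]; cv2.imwrite("pics/w4c.png",cv2.resize(im,None,fx=4,fy=4,interpolation=2))
im=cv2.imread("pics/w3.png")[155:305,130:350]; cv2.imwrite("pics/w3c.png",cv2.resize(im,None,fx=3.6,fy=3.6,interpolation=2))
E
```

```text
(no output)
```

View pics/w4c.png

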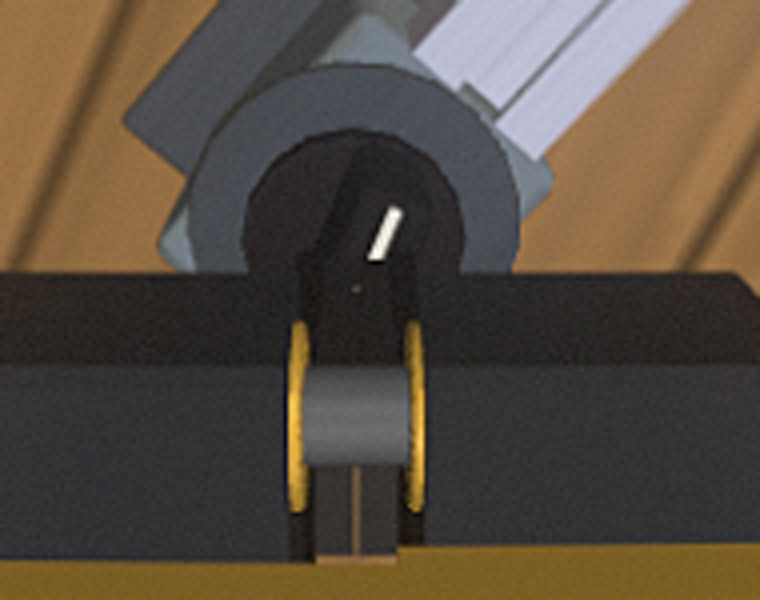

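View pics/w3c.png

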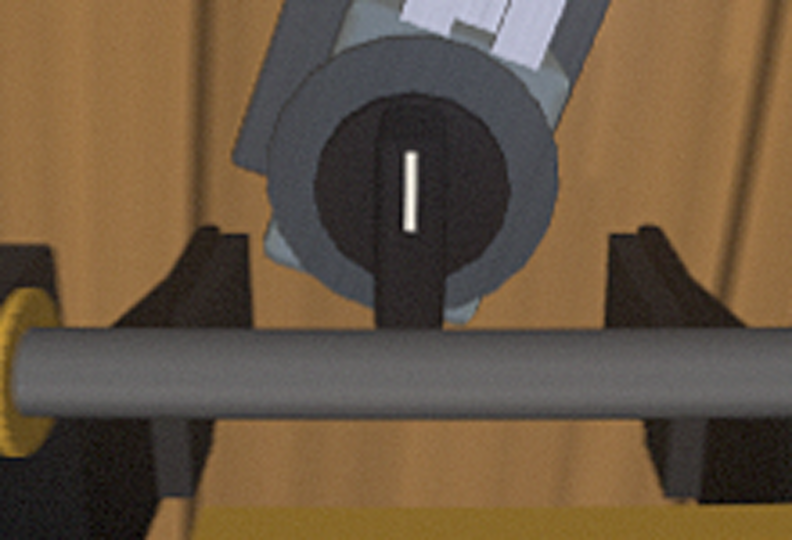

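```bash
python3 - <<'E'
from h import *
from fit import W,o
s=r.get_state(); print(s['ee_pos'],s['finger_gap'])
for n,(x0,y0,w,h,k) in dict(scene=(120,205,80,70,8),side=(280,60,80,90,6)).items():
    im=r.capture(n)[:,:,::-1]
    im=cv2.resize(im[y0:y0+h,x0:x0+w],None,fx=k,fy=k,interpolation=2)
    e=s['ee_pos']
    for P,col in [(e,(0,0,255)),(e+[0,0,.019],(0,255,0)),(e+[0,0,.07],(255,0,0)),(W(o.x,(0,-135,124))[0],(255,0,255)),(W(o.x,(0,-135,154))[0],(255,255,0))]:
        u=(proj(n,P)[0]-[x0,y0])*k; cv2.circle(im,tuple(int(v) for v in u),4,col,-1)
    cv2.imwrite(f"pics/{n}5.png",im)
E
```

```text
[ 0.50961162 -0.30500695  0.12852047] 0.006417790893667341
```

View pics/scene5.png

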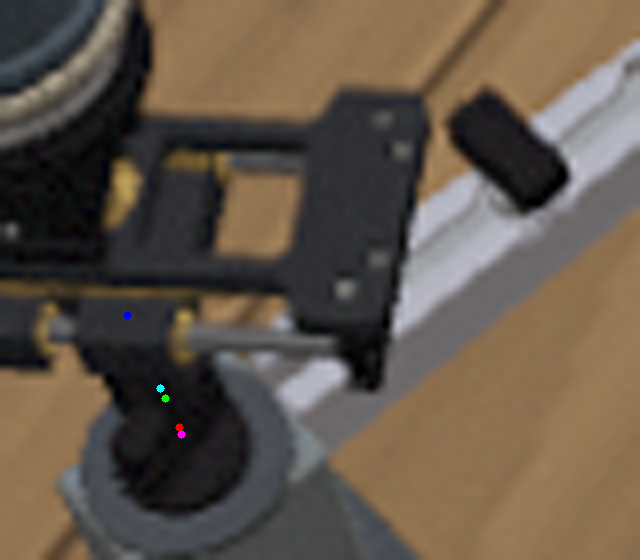

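View pics/side5.png

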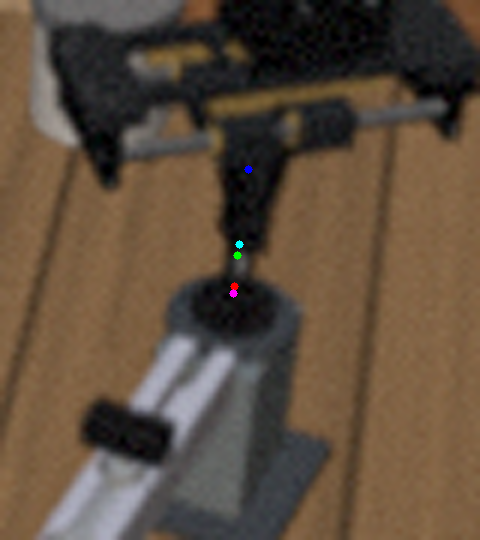

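```bash
python3 - <<'E'
from h import *
print(r.grasp_offset)
E
```

```text
0.0187
```

{"method": "servo_tool", "body": {
  "moves": "2 0 0 0 0 0 0;0 0 0 0 0 0 0"
}}

```text
time_s: 6.95
ee_pos: [0.5095, -0.3047, 0.126]
eef_rot: [0.6, 0.374, 0.6, -0.374]
contact_force: [-0.5, 0.3, -0.2]
finger_gap: 0.007
```

{"method": "servo_tool", "body": {
  "moves": "2 0 0 0 0 0 0;0 0 0 0 0 0 0"
}}

```text
time_s: 7.15
ee_pos: [0.5095, -0.3047, 0.124]
eef_rot: [0.6, 0.374, 0.6, -0.374]
contact_force: [0.4, 0.0, -0.3]
finger_gap: 0.001
```

{"method": "servo_tool", "body": {
  "moves": "2 0 0 0 0 0 0;0 0 0 0 0 0 0"
}}

```text
time_s: 7.35
ee_pos: [0.5098, -0.305, 0.1224]
eef_rot: [0.6, 0.374, 0.6, -0.374]
contact_force: [0.3, 0.5, 0.5]
finger_gap: 0.003
```

{"method": "servo_tool", "body": {
  "moves": "2 0 0 0 0 0 0;0 0 0 0 0 0 0"
}}

```text
time_s: 7.55
ee_pos: [0.5099, -0.305, 0.1223]
eef_rot: [0.6, 0.375, 0.6, -0.374]
contact_force: [-3.5, 2.7, 12.1]
finger_gap: 0.003
```

```bash
python3 - <<'E'
from h import *
s=r.get_state(); print(s['ee_pos'],s['contact_force'])
ims=[]
for n,(x0,y0,w,h,k) in dict(scene=(120,205,80,70,8),side=(280,60,80,90,6)).items():
    im=r.capture(n)[:,:,::-1]
    cv2.imwrite(f"pics/{n}6.png",cv2.resize(im[y0:y0+h,x0:x0+w],None,fx=k,fy=k,interpolation=2))
E
```

```text
[ 0.50990558 -0.30504486  0.1222774 ] [-3.52597093  2.73552246 12.07315905]
```

View pics/side6.png

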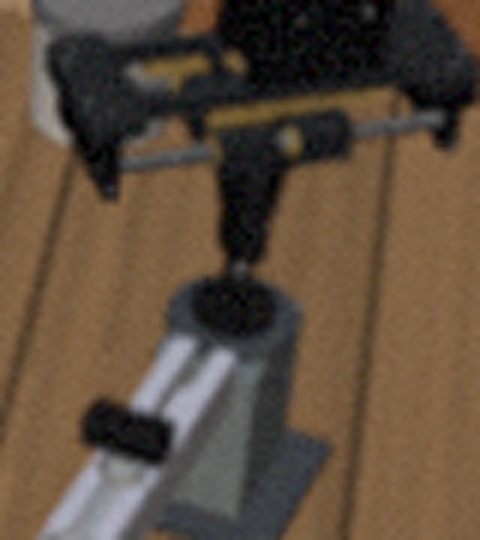

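View pics/scene6.png

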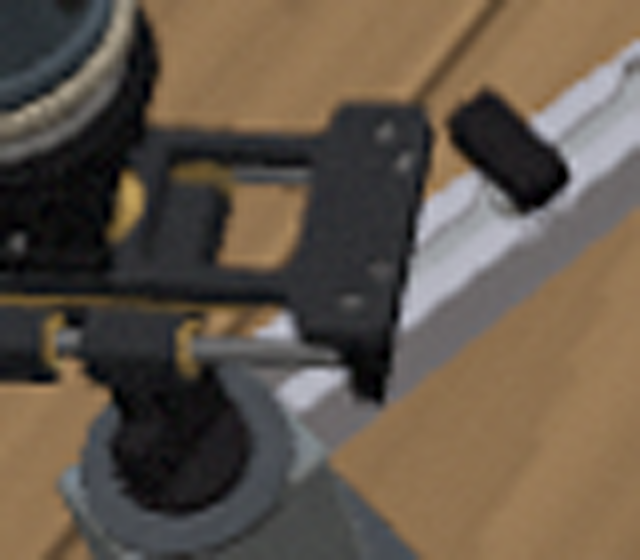

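{"method": "servo_tool", "body": {
  "moves": "-10 0 0 0 0 0 0.7;-8 0 0 7 0 0 0.7;0 0 0 7 0 0 0.7;0 0 0 7 0 0 0.7;0 0 0 0 0 0 0.7;0 0 0 0 0 0 0.7;0 0 0 0 0 0 0.7"
}}

```text
time_s: 8.35
ee_pos: [0.5096, -0.3049, 0.1384]
eef_rot: [0.522, 0.477, 0.522, -0.477]
contact_force: [1.1, -0.4, 0.7]
finger_gap: 0.559
```

```bash
python3 - <<'E'
from h import *
tgt([.5105,-.306,.098],np.radians(5)); print(r.get_state()['finger_gap'])
im=r.capture("wrist")[155:305,130:350,::-1]; cv2.imwrite("pics/w7.png",cv2.resize(im,None,fx=3.6,fy=3.6,interpolation=2))
E
```

```text
{'shift_mm': array([40.4,  0.8,  1.2]), 'rot0': array([ 0.2, -0. ,  0. ]), 'rot1': array([-179.8,   -0. ,   -0. ])} jawyaw 5.2 pos [ 0.5096 -0.3049  0.1384] q7 0.84 t 8.35 F [ 1.1 -0.4  0.7]
0.5586844018537263
```

View pics/w7.png

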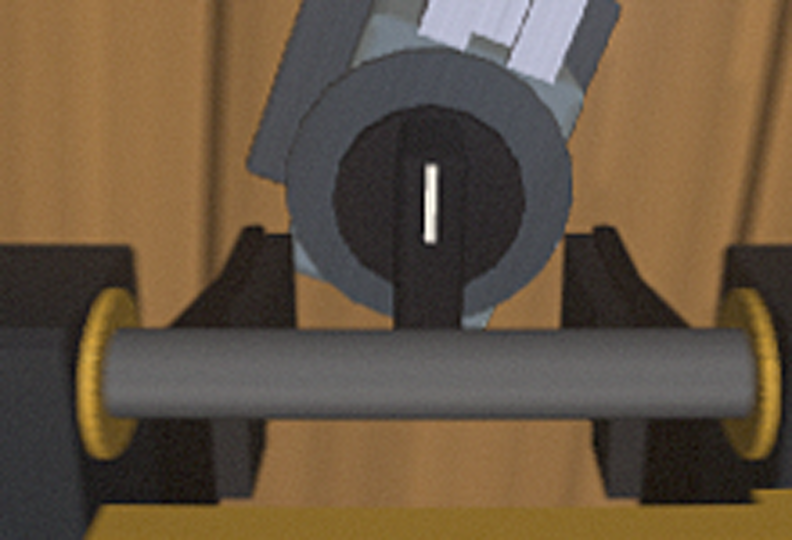

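{"method": "servo_tool", "body": {
  "moves": "15 0 1 0 0 0 0.5;15 0 0 0 0 0 0.3;10 0 0 0 0 0 0;0 0 0 0 0 0 0;0 0 0 0 0 0 0;0 0 0 0 0 0 0;0 0 0 0 0 0 0",
  "newtons": 25
}}

```text
time_s: 9.1
ee_pos: [0.51, -0.3062, 0.0989]
eef_rot: [0.522, 0.477, 0.522, -0.477]
contact_force: [0.8, 0.3, -0.7]
finger_gap: 0.158
```

{"method": "servo_tool", "body": {
  "moves": "0 0 0 0 0 0 0;0 0 0 0 0 0 0"
}}

```text
time_s: 9.3
ee_pos: [0.51, -0.3062, 0.0989]
eef_rot: [0.522, 0.477, 0.521, -0.477]
contact_force: [0.0, -1.4, 1.5]
finger_gap: 0.157
```

Gripped at 13.7 mm: that is the bar. Turn about 70°.

{"method": "servo_tool", "body": {
  "moves": "0 0 0 -7 0 0 0;0 0 0 -7 0 0 0;0 0 0 -7 0 0 0;0 0 0 -7 0 0 0;0 0 0 -7 0 0 0;0 0 0 -7 0 0 0;0 0 0 -7 0 0 0;0 0 0 -7 0 0 0;0 0 0 -7 0 0 0"
}}

```text
time_s: 10.2
ee_pos: [0.5096, -0.3065, 0.0989]
eef_rot: [0.695, 0.132, 0.694, -0.133]
contact_force: [-1.0, -1.2, 2.1]
finger_gap: 0.157
```

```bash
python3 - <<'E'
from h import *
tgt([.5105,-.306,.098],np.radians(74.5)); s=r.get_state();print(s['finger_gap'],s['moment'])
E
```

```text
{'shift_mm': array([0.9, 0.8, 0.7]), 'rot0': array([-6.1,  0. ,  0. ]), 'rot1': array([173.9,   0. ,  -0. ])} jawyaw 68.4 pos [ 0.5096 -0.3065  0.0989] q7 1.82 t 10.2 F [-1.  -1.2  2.1]
0.15707774839276917 [-0.13523637  0.20156703 -0.05084107]
```

{"method": "servo_tool", "body": {
  "moves": "0 0 0 -3 0 0 0;0 0 0 -3 0 0 0;0 0 0 0 0 0 0"
}}

```text
time_s: 10.5
ee_pos: [0.5096, -0.3065, 0.0989]
eef_rot: [0.7, 0.098, 0.7, -0.098]
contact_force: [-0.6, -1.3, 3.1]
finger_gap: 0.153
```

```bash
python3 - <<'E'
from h import *
tgt([.5105,-.306,.098],np.radians(74.5)); s=r.get_state();print(s['finger_gap'],s['moment'])
E
```

```text
{'shift_mm': array([0.9, 0.7, 0.7]), 'rot0': array([-0.4,  0. ,  0. ]), 'rot1': array([179.6,   0. ,  -0. ])} jawyaw 74.1 pos [ 0.5096 -0.3065  0.0989] q7 1.91 t 10.5 F [-0.6 -1.3  3.1]
0.1525637749070322 [-0.05048691  0.27961109  0.04536851]
```

{"method": "servo_tool", "body": {
  "moves": "0 0 0 -2 0 0 0;0 0 0 -2 0 0 0;0 0 0 0 0 0 0"
}}

```text
time_s: 10.8
ee_pos: [0.5097, -0.3065, 0.0988]
eef_rot: [0.703, 0.074, 0.703, -0.074]
contact_force: [0.6, -0.6, 3.3]
finger_gap: 0.167
```

```bash
python3 - <<'E'
from h import *
tgt([.5105,-.306,.098],np.radians(74.5)); s=r.get_state();print(s['finger_gap'],s['moment'])
E
```

```text
{'shift_mm': array([0.8, 0.7, 0.7]), 'rot0': array([ 3.4,  0. , -0. ]), 'rot1': array([-1.766e+02,  0.000e+00,  1.000e-01])} jawyaw 77.9 pos [ 0.5097 -0.3065  0.0988] q7 1.97 t 10.8 F [ 0.6 -0.6  3.3]
0.16684652098769773 [-0.16085455  0.2468309  -0.59933915]
```

{"method": "servo_tool", "body": {
  "moves": "0 0 0 3 0 0 0.6;0 0 0 0 0 0 0.6;0 0 0 0 0 0 0.7;-30 0 0 0 0 0 0.7;-40 0 0 0 0 0 0.7;-40 0 0 0 0 0 0.7"
}}

```text
time_s: 11.4
ee_pos: [0.5094, -0.3054, 0.2091]
eef_rot: [0.701, 0.091, 0.702, -0.091]
contact_force: [0.4, -0.2, 0.3]
finger_gap: 0.625
```

{"method": "servo_tool", "body": {
  "moves": "0 0 0 8 0 0 0.8;0 0 0 8 0 0 0.8;0 0 0 8 0 0 0.8;0 0 0 8 0 0 0.8;0 0 0 8 0 0 0.8;0 0 0 8 0 0 0.8;0 0 0 8 0 0 0.8;0 0 0 8 0 0 0.8;0 0 0 8 0 0 0.8;0 0 0 8 0 0 0.8"
}}

```text
time_s: 12.4
ee_pos: [0.5098, -0.3055, 0.2082]
eef_rot: [0.477, 0.522, 0.477, -0.522]
contact_force: [0.4, -0.5, -0.7]
finger_gap: 0.797
```

```bash
python3 - <<'E'
from h import *
from fit import W,o
tgt(W(o.x,(0,0,200))[0],o.x[2])
c=r.calibration("wrist"); im=r.capture("wrist")[:,:,::-1]; im=cv2.resize(im,(768,576))
for P in [(-21,0,150),(21,0,150),(-21,-135,154),(21,-135,154),(0,124,120),(0,186,120),(0,62,120)]:
    u=proj("wrist",W(o.x,P),c)[0]*1.5;cv2.circle(im,tuple(int(v) for v in u),3,(0,0,255),-1)
cv2.imwrite("pics/w8.png",im)
E
```

```text
{'shift_mm': array([   8.2,   24. , -133.1]), 'rot0': array([10.4, -0. ,  0. ]), 'rot1': array([-169.6,   -0. ,   -0. ])} jawyaw -5.1 pos [ 0.5098 -0.3055  0.2082] q7 0.59 t 12.4 F [ 0.4 -0.5 -0.7]
```

View pics/w8.png

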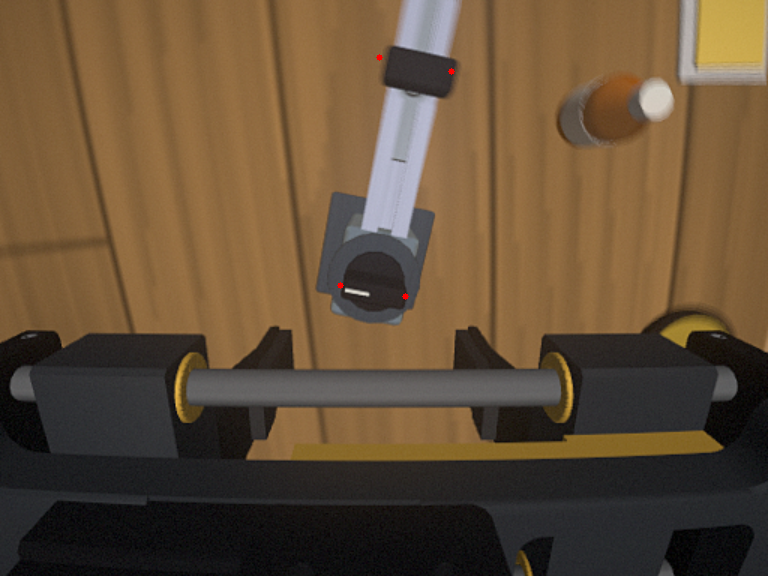

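```bash
python3 - <<'E'
from h import *
from fit import W,o
c=r.calibration("wrist"); im=r.capture("wrist")[:,:,::-1]
cv2.imwrite("pics/w9.png",cv2.resize(im[10:225,205:325],None,fx=2.7*2,fy=2.7,interpolation=2)[:, :])
cv2.imwrite("pics/w9b.png",cv2.resize(im[150:220,205:295],None,fx=8,fy=8,interpolation=2))
cv2.imwrite("pics/w9c.png",cv2.resize(im[10:80,245:325],None,fx=8,fy=8,interpolation=2))
print(c['eye'])
E
```

```text
[ 0.51671578 -0.23356333  0.40342943]
```

View pics/w9b.png

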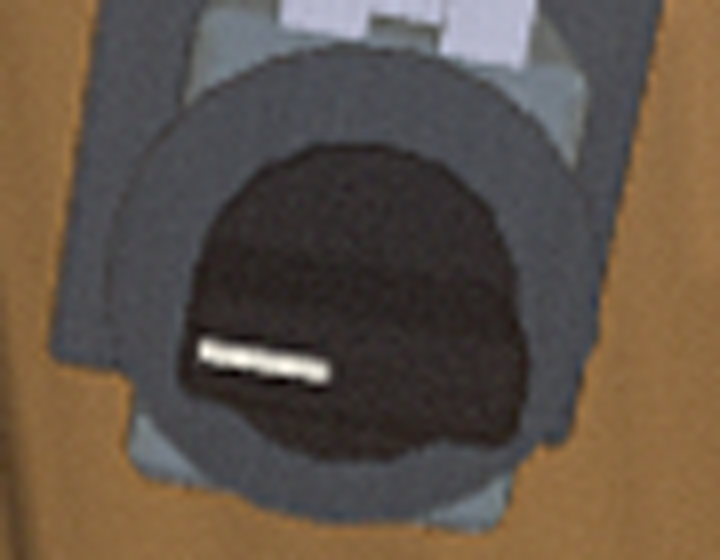

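View pics/w9c.png

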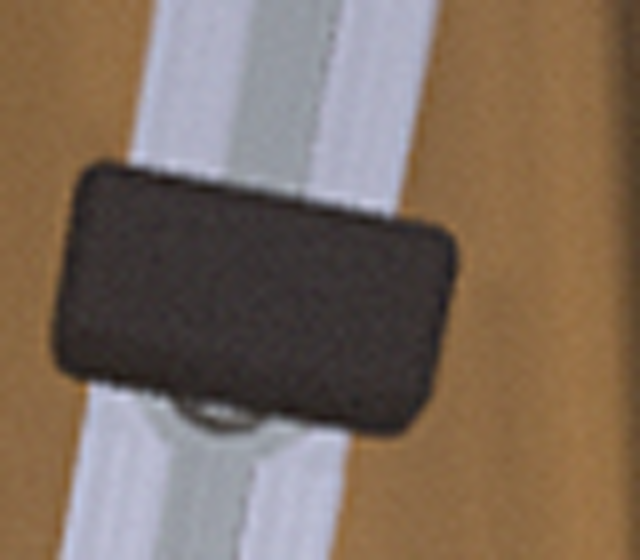

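```bash
python3 - <<'E'
from h import *
from fit import W,o
f=lambda a,z: ray("wrist",(245+a[0]/8,10+a[1]/8),z)
a,b=f((83,160),.15),f((458,225),.15); print(a,b,np.linalg.norm(a-b),np.degrees(np.arctan2(*(b-a)[1::-1])))
yaw=o.x[2]; m=(a+b)/2-0.010*np.array([-np.sin(yaw),np.cos(yaw),0]); print(m,W(o.x,(0,0,150)))
# knob pivot line start
print(ray("wrist",(205+325/8,150+372/8),.154))
# tube edges direction
t1=f((150,50),.12);t2=f((75,500),.12);print(np.degrees(np.arctan2(*(t1-t2)[1::-1])))
tgt([m[0],m[1],.2],yaw)
E
```

```text
[ 0.5274052  -0.16316346  0.15      ] [ 0.56667626 -0.17262387  0.15      ] 0.04039450455197924 -13.544495978036364
[ 0.5443647  -0.17752895  0.15      ] [[ 0.54563254 -0.17511008  0.15      ]]
[ 0.50663534 -0.3073677   0.154     ]
75.4974375183196
{'shift_mm': array([   8.1,   23.7, -130.4]), 'rot0': array([10.7,  0. ,  0. ]), 'rot1': array([-1.693e+02, -1.000e-01,  0.000e+00])} jawyaw -4.8 pos [ 0.5098 -0.3055  0.2081] q7 0.6 t 12.5 F [ 0.1  0.3 -0.9]
```

{"method": "servo_tool", "body": {
  "moves": "0 0 0 5 0 0 0.8;0 0 0 5 0 0 0.8;0 0 -45 0 0 0 0.8;0 0 -45 0 0 0 0.8;0 0 -44 0 0 0 0.8;30 0 0 0 0 0 0.8;20 0 0 0 0 0 0.8;0 0 0 0 0 0 0.8;0 0 0 0 0 0 0.8"
}}

```text
time_s: 13.4
ee_pos: [0.5442, -0.1767, 0.1587]
eef_rot: [-0.431, -0.56, -0.431, 0.56]
contact_force: [-0.1, -0.3, 0.7]
finger_gap: 0.798
```

```bash
python3 - <<'E'
from h import *
tgt([.545,-.176,.092],np.radians(-15.2))
c=r.calibration("wrist"); im=r.capture("wrist")[:,:,::-1]
cv2.imwrite("pics/w10.png",im)
E
```

```text
{'shift_mm': array([66.7,  0.6, -0.9]), 'rot0': array([0.4, 0. , 0. ]), 'rot1': array([-179.6,   -0. ,    0. ])} jawyaw -14.8 pos [ 0.5442 -0.1767  0.1587] q7 0.21 t 13.4 F [-0.1 -0.3  0.7]
```

View pics/w10.png

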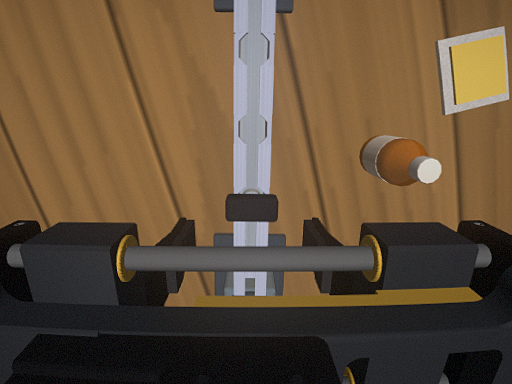

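{"method": "servo_tool", "body": {
  "moves": "25 0 -1 0 0 0 0.8;25 0 0 0 0 0 0.8;16 1 0 0 0 0 0.7;0 0 0 0 0 0 0.4;0 0 0 0 0 0 0.3;0 0 0 0 0 0 0.3;0 0 0 0 0 0 0.3;0 0 0 0 0 0 0.3",
  "newtons": 30
}}

```text
time_s: 14.25
ee_pos: [0.5465, -0.1763, 0.0937]
eef_rot: [0.432, 0.561, 0.43, -0.56]
contact_force: [0.5, -1.4, 1.8]
finger_gap: 0.479
```

```bash
python3 - <<'E'
from h import *
tgt([.545,-.176,.092],np.radians(-15.2));print(r.get_state()['finger_gap'])
im=r.capture("wrist")[:,:,::-1]
cv2.imwrite("pics/w11.png",im)
E
```

```text
{'shift_mm': array([ 1.7, -1.6,  0.1]), 'rot0': array([ 0.3, -0. , -0.2]), 'rot1': array([-179.7,    0.3,   -0. ])} jawyaw -14.9 pos [ 0.5465 -0.1763  0.0937] q7 0.26 t 14.25 F [ 0.5 -1.4  1.8]
0.47886120831693507
```

View pics/w11.png

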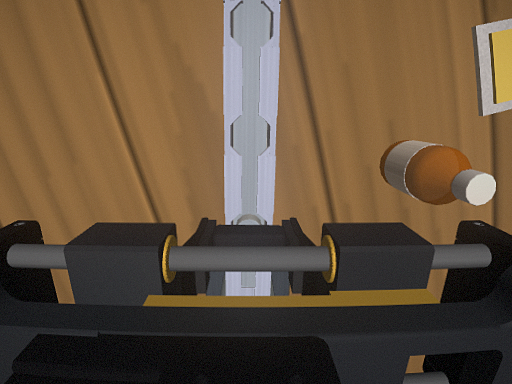

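{"method": "servo_tool", "body": {
  "moves": "3 0 0 0 0 0 0.3;3 0 0 0 0 0 0.3;3 0 0 0 0 0 0.3;0 0 0 0 0 0 0.3;0 0 0 0 0 0 0.3"
}}

```text
time_s: 14.8
ee_pos: [0.5465, -0.1763, 0.084]
eef_rot: [0.432, 0.561, 0.43, -0.56]
contact_force: [2.6, -1.3, 6.0]
finger_gap: 0.483
```

{"method": "servo_tool", "body": {
  "moves": "0 0 -5 0 0 0 0.3;0 0 -10 0 0 0 0.3;0 0 -15 0 0 0 0.3;0 0 -15 0 0 0 0.3;0 0 -15 0 0 0 0.3;0 0 0 0 0 0 0.3"
}}

```text
time_s: 15.4
ee_pos: [0.5635, -0.1155, 0.0841]
eef_rot: [0.433, 0.561, 0.431, -0.559]
contact_force: [4.2, 0.4, 5.2]
finger_gap: 0.482
```

```bash
python3 - <<'E'
from h import *
tgt([.545,-.176,.084],np.radians(-15.2));print(r.get_state()['finger_gap'])
im=r.capture("wrist")[:,:,::-1]
cv2.imwrite("pics/w12.png",im)
E
```

```text
{'shift_mm': array([-0.1, -2.5, 63.2]), 'rot0': array([ 0.5, -0.1, -0.2]), 'rot1': array([-179.5,    0.4,   -0.2])} jawyaw -14.7 pos [ 0.5635 -0.1155  0.0841] q7 0.16 t 15.4 F [4.2 0.4 5.2]
0.48175862798390445
```

View pics/w12.png

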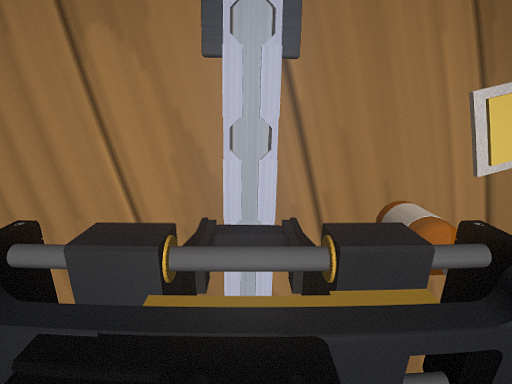

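{"method": "servo_tool", "body": {
  "moves": "0 1 -15 0 0 0 0.3;0 0 -15 0 0 0 0.3;0 0 -15 0 0 0 0.3;0 1 -15 0 0 0 0.3;0 0 -15 0 0 0 0.3;0 1 -15 0 0 0 0.3;0 0 -15 0 0 0 0.3;0 0 -12 0 0 0 0.3;0 0 0 0 0 0 0.3"
}}

```text
time_s: 16.35
ee_pos: [0.5949, -0.0031, 0.0839]
eef_rot: [0.432, 0.561, 0.432, -0.559]
contact_force: [1.5, 1.5, 6.7]
finger_gap: 0.483
```

```bash
python3 - <<'E'
from h import *
tgt([.5965,.0028,.084],np.radians(-15.2));print(r.get_state()['finger_gap'])
im=r.capture("wrist")[:,:,::-1]
cv2.imwrite("pics/w13.png",im)
im=r.capture("side")[:,:,::-1]
cv2.imwrite("pics/side13.png",cv2.resize(im[90:310,180:350],None,fx=2.7,fy=2.7,interpolation=2))
E
```

```text
{'shift_mm': array([-0. ,  0.1, -6.1]), 'rot0': array([ 0.4, -0.1, -0.1]), 'rot1': array([-1.796e+02,  1.000e-01, -2.000e-01])} jawyaw -14.8 pos [ 0.5949 -0.0031  0.0839] q7 -0.04 t 16.35 F [1.5 1.5 6.7]
0.48319737451755046
```

View pics/w13.png

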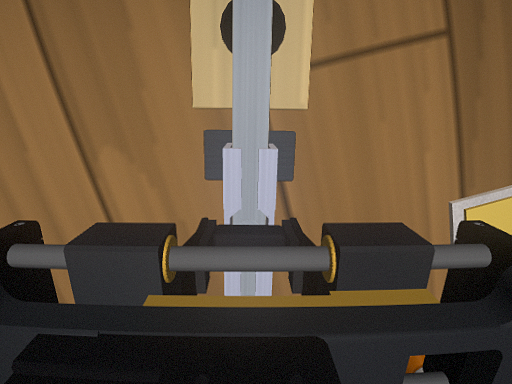

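View pics/side13.png

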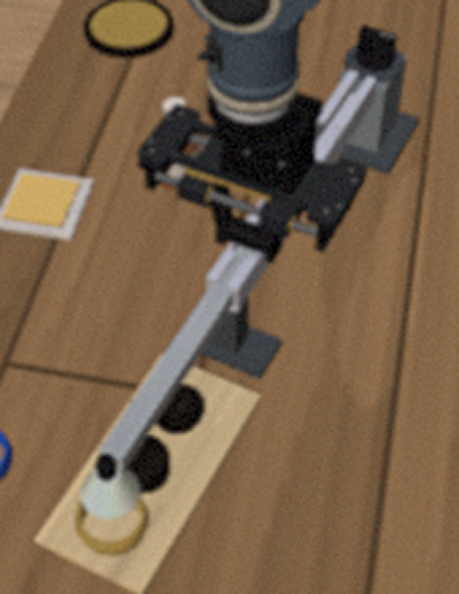

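{"method": "servo_tool", "body": {
  "moves": "0 0 -3 0 0 0 0.3;-3 0 -3 0 0 0 0.3;-3 0 0 0 0 0 0.3;0 0 0 0 0 0 0.3"
}}

```text
time_s: 16.85
ee_pos: [0.5958, 0.0, 0.0898]
eef_rot: [0.431, 0.561, 0.431, -0.56]
contact_force: [2.4, -2.2, 3.7]
finger_gap: 0.477
```

{"method": "servo_tool", "body": {
  "moves": "-4 0 0 0 0 0 0.3;0 0 0 0 0 0 0.3;0 0 0 0 0 0 0.7;0 0 0 0 0 0 0.8;0 0 0 0 0 0 0.8;0 0 0 0 0 0 0.8"
}}

```text
time_s: 17.45
ee_pos: [0.5942, 0.001, 0.0927]
eef_rot: [-0.431, -0.56, -0.432, 0.561]
contact_force: [0.8, -0.7, -0.1]
finger_gap: 0.745
```

{"method": "servo_tool", "body": {
  "moves": "-25 0 0 0 0 0 0.8;-40 0 0 0 0 0 0.8;-40 0 0 0 0 0 0.8;0 0 40 0 0 0 0.8;0 0 45 0 0 0 0.8;0 0 0 0 0 0 0.8"
}}

```text
time_s: 18.05
ee_pos: [0.5708, -0.0893, 0.1992]
eef_rot: [-0.429, -0.562, -0.427, 0.564]
contact_force: [0.6, -0.2, -0.2]
finger_gap: 0.802
```

```bash
python3 - <<'E'
from h import *
from fit import W,o
s=r.get_state();print(s['ee_pos'],s['finger_gap'],s['time_s'])
c=r.calibration("wrist");im=r.capture("wrist")[:,:,::-1].copy()
for P in [(-21,176,150),(21,176,150),(-21,196,150),(21,196,150)]:
    u=proj("wrist",W(o.x,P),c)[0]; print(u)
cv2.imwrite("pics/w14.png",im)
im=r.capture("side")[:,:,::-1]
cv2.imwrite("pics/side14.png",cv2.resize(im[90:310,180:350],None,fx=2.7,fy=2.7,interpolation=2))
im=r.capture("scene")[:,:,::-1]
cv2.imwrite("pics/scene14.png",cv2.resize(im[120:310,110:330],None,fx=3.1,fy=3.1,interpolation=2))
E
```

```text
[ 0.57079138 -0.08934625  0.19918678] 0.8018097051462658 18.05
[222.51901214  98.53860263]
[271.64177533  98.54600092]
[222.02736416  73.81113611]
[272.09150946  73.81414809]
```

View pics/w14.png

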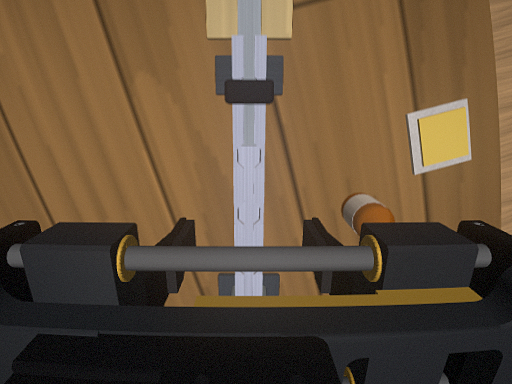

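View pics/side14.png

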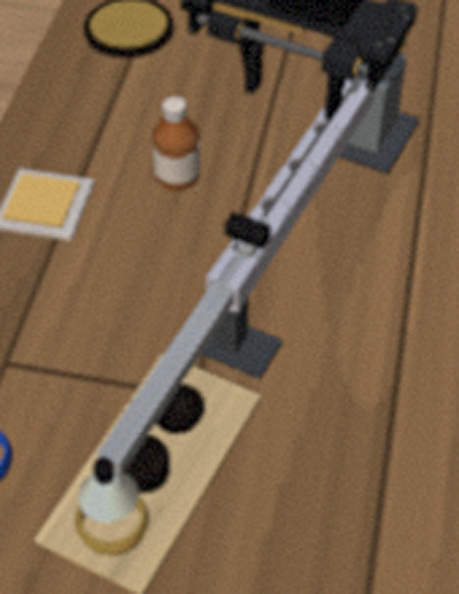

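View pics/scene14.png

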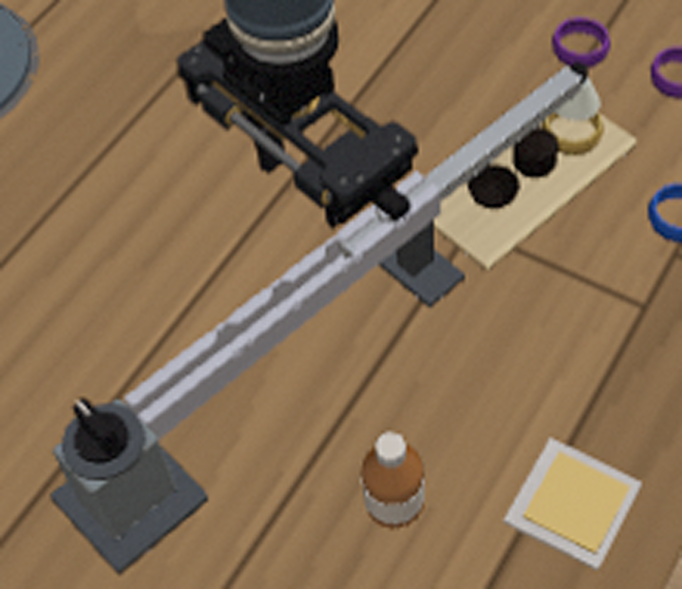

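```bash
python3 - <<'E'
from h import *
print(ray("side",(180+107/2.7,90+505/2.7),.062),ray("side",(180+112/2.7,90+519/2.7),.03))
im0=cv2.imread("pics/side0.png"); im1=r.capture("side")[:,:,::-1].copy()
print(proj("side",[[.5455,-.1755,.141],[.5955,.0035,.141],[.5955,.0035,.134]]))
cv2.imwrite("pics/cmp.png",np.hstack([cv2.resize(im0[115:150,280:325],None,fx=8,fy=8,interpolation=2),cv2.resize(im1[157:192,250:295],None,fx=8,fy=8,interpolation=2)]))
im=r.capture("wrist")[50:120,205:295,::-1]
cv2.imwrite("pics/w15.png",cv2.resize(im,None,fx=8,fy=8,interpolation=2))
E
```

```text
[0.66380311 0.26441884 0.062     ] [0.66320171 0.26063038 0.03      ]
[[301.37228644 131.08749187]
 [271.39031471 175.10325362]
 [271.35205365 176.9915855 ]]
```

View pics/cmp.png

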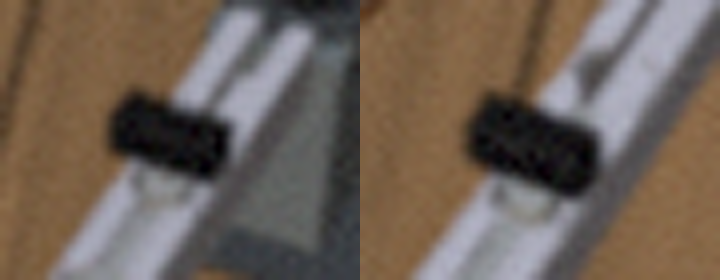

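View pics/w15.png

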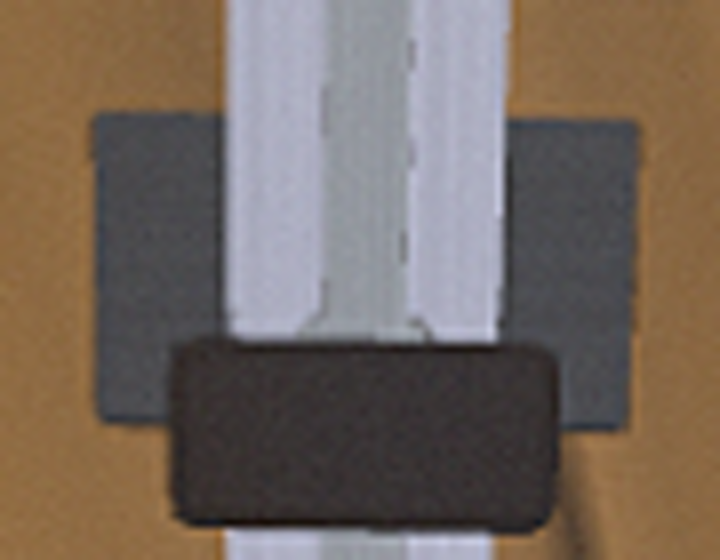

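```bash
python3 - <<'E'
from h import *
tgt([.5955,.002,.126])
E
```

```text
{'shift_mm': array([ 72. ,   0.5, -84.7])} jawyaw -14.7 pos [ 0.5736 -0.0799  0.1979] q7 0.02 t 18.3 F [-0.3  0.6  0.6]
```

{"method": "servo_tool", "body": {
  "moves": "0 0 -42 0 0 0 0.1;0 0 -43 0 0 0 0.1;0 0 0 0 0 0 0;0 0 0 0 0 0 0;0 0 0 0 0 0 0;0 0 0 0 0 0 0;0 0 0 0 0 0 0;40 0 0 0 0 0 0;30 0 0 0 0 0 0;0 0 0 0 0 0 0"
}}

```text
time_s: 19.3
ee_pos: [0.5918, 0.0, 0.1247]
eef_rot: [-0.429, -0.558, -0.432, 0.563]
contact_force: [-0.1, 0.1, -0.6]
finger_gap: 0.021
```

{"method": "servo_tool", "body": {
  "moves": "0 0 0 0 0 0 0;0 0 0 0 0 0 0"
}}

```text
time_s: 19.5
ee_pos: [0.5967, -0.0001, 0.1303]
eef_rot: [0.432, 0.562, 0.43, -0.56]
contact_force: [0.0, -0.6, 0.1]
finger_gap: 0.008
```

{"method": "servo_tool", "body": {
  "moves": "4 0 0 0 0 0 0;0 0 0 0 0 0 0;0 0 0 0 0 0 0"
}}

```text
time_s: 19.8
ee_pos: [0.5955, 0.0005, 0.1249]
eef_rot: [0.431, 0.561, 0.431, -0.56]
contact_force: [1.1, -0.6, -0.1]
finger_gap: 0.008
```

{"method": "servo_tool", "body": {
  "moves": "4 0 0 0 0 0 0;0 0 0 0 0 0 0;0 0 0 0 0 0 0"
}}

```text
time_s: 20.1
ee_pos: [0.5951, 0.0004, 0.1202]
eef_rot: [-0.431, -0.56, -0.431, 0.561]
contact_force: [-0.1, 0.8, -0.4]
finger_gap: 0.003
```

{"method": "servo_tool", "body": {
  "moves": "1.5 0 0 0 0 0 0;0 0 0 0 0 0 0;0 0 0 0 0 0 0"
}}

```text
time_s: 20.4
ee_pos: [0.5952, 0.0004, 0.1189]
eef_rot: [-0.431, -0.561, -0.431, 0.561]
contact_force: [-0.5, -0.1, -0.7]
finger_gap: 0.006
```

{"method": "servo_tool", "body": {
  "moves": "1.5 0 0 0 0 0 0;0 0 0 0 0 0 0;0 0 0 0 0 0 0"
}}

```text
time_s: 20.7
ee_pos: [0.5954, 0.0004, 0.1177]
eef_rot: [0.431, 0.561, 0.431, -0.56]
contact_force: [-0.0, -0.4, 2.9]
finger_gap: 0.008
```

{"method": "servo_tool", "body": {
  "moves": "-20 0 0 0 0 0 0;-40 0 0 0 0 0 0;-40 0 0 0 0 0 0;0 0 0 0 0 0 0;0 0 0 0 0 0 0"
}}

```text
time_s: 21.2
ee_pos: [0.5956, 0.0004, 0.2181]
eef_rot: [0.431, 0.561, 0.431, -0.56]
contact_force: [0.1, 0.6, -0.5]
finger_gap: 0.002
```

```bash
python3 - <<'E'
from h import *
s=r.get_state();print(s['ee_pos'],s['joint_vel'].round(3),s['contact_force'])
im=r.capture("side")[:,:,::-1]
cv2.imwrite("pics/side16.png",cv2.resize(im[90:310,180:350],None,fx=2.7,fy=2.7,interpolation=2))
E
```

```text
[5.95550457e-01 4.31987673e-04 2.18110652e-01] [ 0.003  0.028 -0.014  0.041 -0.001 -0.    -0.001] [ 0.07670848  0.56214452 -0.47042767]
```

View pics/side16.png

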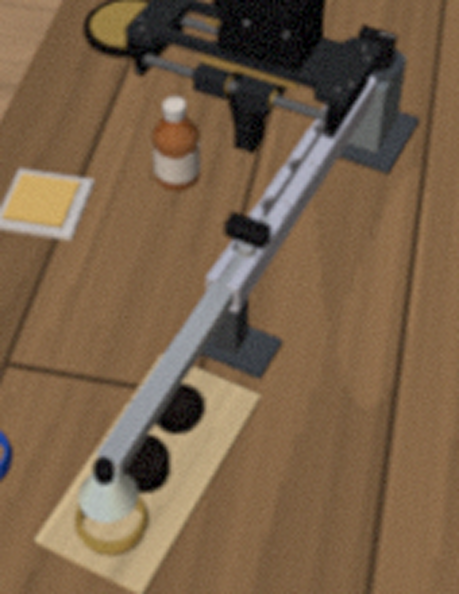

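```bash
python3 - <<'E'
from workcell import r
print(r.sign_off())
E
```

```text
the job is handed in; nothing more can be done
None
```

The dimmer is at its minimum stop and the lamp is over the bangle, with the button up in the 0.186 m hole. I handed the job in at about 21 s of the 48 s allowed, with the gripper clear of everything.

**Dimmer:** I turned the knob about 70° anticlockwise until the moment jumped to 0.6 N m, which I took as the stop. The knob's bar then looked parallel to the stand's x axis to within about 1° in the wrist picture.

**Boom:** I pinched and pressed the cap, slid it about 186 mm, let the button rise and released it. A light touch met the cap at its "button up" height (about 150 mm), so the button is up.

**Lamp and pieces:** In the side view the lamp centre measured about 4 mm from the bangle's centre. The pieces on the board and the bottle looked unmoved in the pictures; I did not measure their positions again.

**Disagreements:**
- **Finger length:** The fingertips end about 32 mm short of the reported TCP, taking the bar's top as 154 mm high. My first grasp of the knob closed on nothing just above the bar. I found the offset by touching the bar and the second grasp held; the cap's contact height agreed with it.
- **Cameras:** The scene and side cameras put the bangle about 13 mm apart. The lamp check above comes from the side camera alone.

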